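# Pop the push-to-open flap and switch on the gauge box

## Task

Switch on the control box that has the round dial gauge on top. Press its push-to-open flap at the free edge so that the spring lets it up ajar, push the flap right back past upright until it stays standing open at its stop, then press the raised half of the rocker switch underneath fully down. Leave the other box's flap shut, do not move or pick up the things lying around, and finish with the hand clear.

Things in the scene. Friction and masses are not known exactly. Their poses are not given: they have to be found in the camera images.
- gauge_box: Grey control box, fixed to the bench, 210 (its x) x 180 (its y) x 100 mm high, with a round dial gauge (diameter 64, standing 13 above the top, centred at its x = +62, y = 0). Origin: centre of its underside, z up. Its top has a recess (x -90 to +20, y -70 to +70, floor 50 above the underside) covered flush by an aluminium flap, under which the rocker switch sits.
- gauge_flap (a joint): Angle (rad) of the gauge box's flap: 0 shut, flush with the box top; -0.05 pressed in to its stop; 1.9 fully open at its stop. Plate 106 (box x) x 134 (box y) x 6 mm, hinged along its +y edge, free edge at -y, 136 from the hinge line. A catch tongue hangs 30 below its underside at the free edge near its +x corner. Released, it springs ajar to about 0.9 rad. Stiff hinge: it stays where it is pushed (about 1 N at the free edge), also at the open stop.
- gauge_flap_press (a point): Where to press the gauge box's flap: thin dark dot of diameter 18 on its outer face, 15 from the free edge, 121 from the hinge, mid-width. A touch catch holds the flap: pressing here about 6 mm down, to the inner stop (about 3 N), frees it, and it springs ajar as the finger withdraws upward. Moves with the flap; axes equal the box's while shut.
- gauge_flap_hinge (a point): Middle of the flap's hinge line, at the box's x = -35, y = +68, 100 above the bench. Hinge line along the box's x. Pushed back, the free edge follows an arc of radius 136 about this line, rising to 236 above the bench at upright; a finger pushing it should rise along with it, or the edge may jam under the hand.
- gauge_rocker (a joint): Angle (rad) of the rocker switch in the recess of the gauge box: 0 off, with the half away from the flap's hinge (box's -y side) raised; 0.44 on, that half fully down. Stays where it is left; about 2 N to move. Black paddle 36 (box x) x 70 (box y) x 10 thick, pivot along the box's x at box x = -35, y = -12, 70 above the bench.
- gauge_rocker_press (a point): Point to press on the top of the raised half of the rocker, 25 from its pivot towards the box's -y. Off it stands about 81 above the bench (19 below the box top) and sinks some 11 mm when switched on. It can be reached from above only when the flap stands open. It turns with the paddle.
- meter_box: The other grey control box, fixed, of the same size and layout with the same kind of flap, but with a rectangular black meter (50 x 80, 11 high) where the first has its round gauge. Origin: centre of its underside. To be left alone.
- meter_flap (a joint): Angle (rad) of the other box's flap, 0 shut. It has the same touch catch and must stay shut.
- profile: Bystander: loose offcut of aluminium profile, 40 x 40 x 90 high, standing. Origin: centre of its underside.
- screwdriver: Bystander: loose screwdriver lying on the bench.
- jar: Bystander: loose closed jar, diameter 60, 85 high, standing. Origin: centre of its underside.
- bracket: Bystander: loose aluminium angle bracket, 40 x 40 mm, 40 high. Origin: centre of its underside.

How it is judged (in metres and radians):
On the way, in this order (a step that is already met when the one before it is completed fails the run):
1. the gauge box's flap has been released and stands ajar (value of joint gauge_flap between 0.3 and 1.3 rad), for 0.2 s.
2. the flap has been pushed back past upright (value of joint gauge_flap above 1.65 rad), for 0.2 s.
3. the rocker is pressed on (value of joint gauge_rocker above 0.35 rad), for 0.2 s.
At the end, for the whole second after the job is handed in: The gauge box's flap stands at rest past upright (over 1.65 rad of 1.9), its rocker is on (over 0.35 rad of 0.44), the other box's flap is shut (under 0.05 rad) and each loose thing is within 30 mm of where it began (value of joint gauge_flap above 1.65 rad and value of joint gauge_rocker above 0.35 rad and value of joint meter_flap below 0.05 rad and velocity of joint gauge_flap between -0.05 and 0.05 rad/s and distance of each of profile, screwdriver, jar, bracket from where it was at the start of the episode below 0.03 m); the robot touches nothing.
It fails at once if the other box's flap is released (value of joint meter_flap above 0.1 rad).
It fails at once if a loose thing is picked up or moved more than 30 mm (distance of any of profile, screwdriver, jar, bracket from where it was at the start of the episode above 0.03 m).
It also fails if it takes over 48 s, if anything falls off the work surface, if the arm or the gripper's body presses on something with over 40 N, if the wrist force passes 120 N, or if a joint passes its speed limit or range.

## Robot

A 6-joint arm with a two-finger parallel gripper is mounted at the origin on the work surface. World frame = base frame: x ahead of the robot, y to its left, z up, the work surface at z = 0. Lengths are in m, angles in degrees, forces in N, time in s.
With the tool pointing down it reaches from about 0.325 to 0.775 m from the base axis. Payload 5.5 kg.
Tool frame: the origin (TCP) lies at the centre of the arm's flange, where the gripper is bolted on; the fingertips stand 182 mm ahead of it and the grasp point (between the pads) lies 163 mm ahead of it; z points along the fingers, y is the direction in which the jaws open and shut (so a half turn about z gives the same grasp; the last joint's range is limited). The gripper opens to 88 mm and grips with 3 to 60 N. Pads are 20 mm wide; open, the fingers measure 115 mm over their backs; the gripper's body (75 mm by 178 mm) begins 61 mm behind the grasp point.
Start: joints at [70.376, 5.22, 70.514, -0, 104.267, -3.249], TCP at [0.169, 0.576, 0.405] pointing down, gripper open.
Joint ranges: [-164.24, 164.24], [-49.07, 125.15], [9.68, 141.18], [-86.29, 266.29], [3.28, 154.24], [-151.56, 151.56]. Speed limits (degrees/s): [147.25, 147.25, 172.46, 180, 180, 180].

## Interface

Orientations are given as [roll, pitch, yaw] about the fixed x, y, z axes, in that order (R = Rz(yaw) Ry(pitch) Rx(roll)).
In Python, from station import r gives the robot as it stands. The module is installed in compiled form; this text tells all that it offers. Calls block until the motion is done:
- r.reach(position, orientation): joint-space move of the TCP to a pose.
- r.servo_line(position, rotation=None, speed=0.15): straight line of the TCP; rotation=None keeps the orientation; speed is the mean speed in m/s.
- r.move_joints(angles): joint-space move.
- r.let_go() and r.grab(squeeze=None): open the fingers fully, or close them until they stop; squeeze is the grip in N (None keeps the last).
- r.wait(seconds).
- r.inverse_kinematics(position, orientation): joint angles nearest the present ones, or None.
- r.sense(): the state.
- r.snapshot(name): name is "scene" or "top"; returns a dict with "frame" (384x512x3 uint8, red, green, blue), "fx", "fy", "cx", "cy" (pixels), "R" (3x3) and "t" (3): a world point X has camera coordinates R X + t. Camera axes: x right, y down, z forward; pixel columns grow to the right and rows downward; lengths in m; the calibration is good to about 2 mm. A picture is of the moment at which its call begins. There is no depth.
A pose or a line that the arm cannot do raises r.IKError and nothing moves.
- r.hand_in(): hands the job in, once; it reports no verdict.
The state is a dict: "clock": time; "joints": joint angles; "joint_vel": joint speeds; "joint_torque": joint torques, N m; "tcp_pos": TCP position; "orientation": TCP orientation; "contact_force": force on the tool from outside, world axes, zero at the start; "torque": the same for the moment, N m; "opening": finger opening in m.
Only numpy, scipy, OpenCV 4.12 (cv2) and the standard library are available. Lean on these libraries where they do the work, as an engineer would, in place of code of your own. Each camera call takes 0.05 s, during which the arm holds its last target.

## Working session

There is one attempt and no reset: what is moved stays moved. The work goes in short steps, each a Python script; the robot and the scene stay as the last script left them, time stands still between calls to the robot, and variables do not carry over. Pictures are saved under pics/ and viewed, and the job is handed in when it is done.

```bash
mkdir -p pics; python3 - <<'E'
from station import r
import cv2,numpy as np,pickle
d={}
for n in("scene","top"):
    s=r.snapshot(n); d[n]=s
    cv2.imwrite(f"pics/{n}0.png",cv2.resize(s["frame"][:,:,::-1],(800,600),interpolation=cv2.INTER_CUBIC))
    print(n,s["fx"],s["cx"],s["cy"],np.round(s["R"],3).tolist(),np.round(s["t"],3), np.round(-np.array(s["R"]).T@s["t"],3))
pickle.dump(d,open("s0.pkl","wb"))
print(r.sense())
E
```

```text
scene 364.31570004292115 258.7430559161166 190.89289018295818 [[0.465, 0.885, 0.012], [0.607, -0.309, -0.732], [-0.645, 0.348, -0.681]] [-0.309 -0.314  1.457] [ 1.273 -0.33   0.765]
top 457.402596748011 267.75478202209126 187.74998124329335 [[-0.015, -1.0, -0.007], [-0.998, 0.016, -0.068], [0.068, 0.006, -0.998]] [0.013 0.617 1.492] [ 0.515 -0.007  1.531]
{'clock': 0.1, 'joints': array([ 7.03770938e+01,  5.25739667e+00,  7.05734941e+01, -1.45488035e-03,
        1.04265625e+02, -3.24878014e+00]), 'joint_vel': array([-0.00942186, -0.07746629, -0.03171226, -0.06518665,  0.12496679,
        0.01004897]), 'joint_torque': array([ 1.91135987e-03, -4.47856629e+01, -4.07570708e+01,  6.99351984e-02,
        2.84770079e-02, -9.51909988e-05]), 'tcp_pos': array([0.16916916, 0.57571185, 0.40364894]), 'orientation': array([-1.79903559e+02, -4.06136491e-03,  1.63625513e+02]), 'contact_force': array([-0.32710371,  0.5078992 ,  0.92292277]), 'torque': array([-0.01672711, -0.01944571, -0.00707436]), 'opening': 0.08805280325464653}
```

View pics/scene0.png

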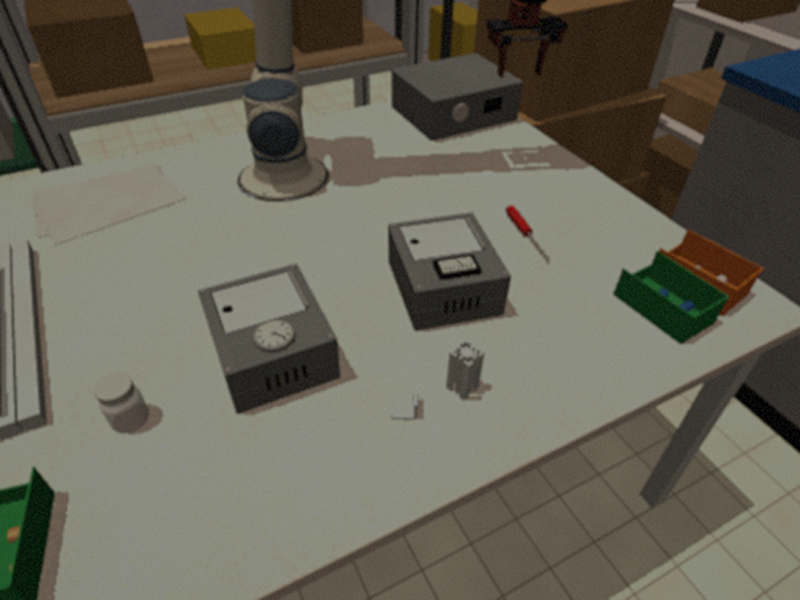

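View pics/top0.png

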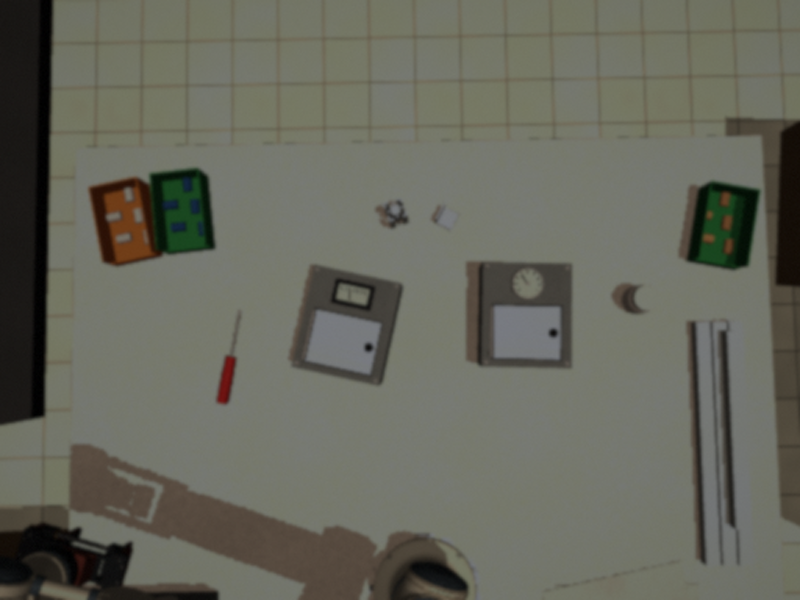

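The scene view has the gauge box at about (270,335), its dial at (273,335) and the flap dot at (227,309). In the top view the dial is at (528,283) and the dot at (553,333), so the flap's free edge points towards world -y. I'll measure on an enlarged crop.

```bash
cat > h.py <<'E'
import numpy as np,pickle,cv2
def ray(s,u,v,z):
    R=np.array(s["R"]);t=np.array(s["t"]);c=-R.T@t
    d=R.T@np.array([(u-s["cx"])/s["fx"],(v-s["cy"])/s["fy"],1])
    return c+d*(z-c[2])/d[2]
def proj(s,X):
    p=np.array(s["R"])@np.array(X)+np.array(s["t"])
    return np.array([s["fx"]*p[0]/p[2]+s["cx"],s["fy"]*p[1]/p[2]+s["cy"]])
E
python3 - <<'E'
import pickle,cv2
d=pickle.load(open("s0.pkl","rb"))
f=d["top"]["frame"][155:245,290:380,::-1]
cv2.imwrite("pics/c1.png",cv2.resize(f,(600,600),interpolation=cv2.INTER_NEAREST)*1)
f=d["scene"]["frame"][160:270,115:225,::-1]
cv2.imwrite("pics/c2.png",cv2.resize(f,(600,600),interpolation=cv2.INTER_NEAREST))
E
```

```text
(no output)
```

View pics/c1.png

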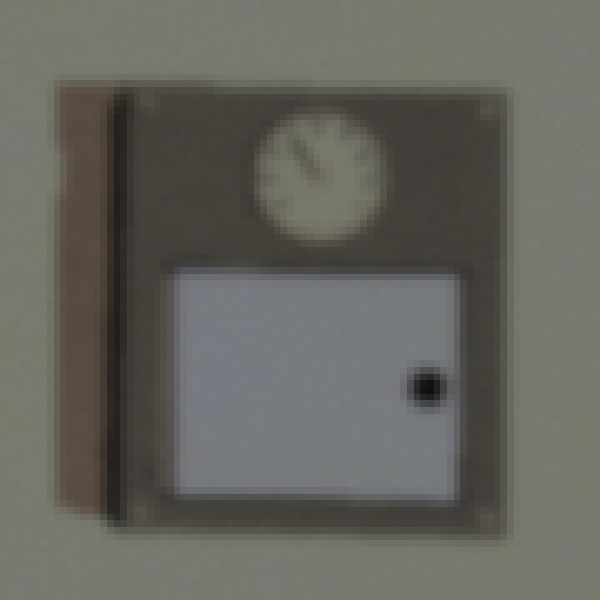

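View pics/c2.png

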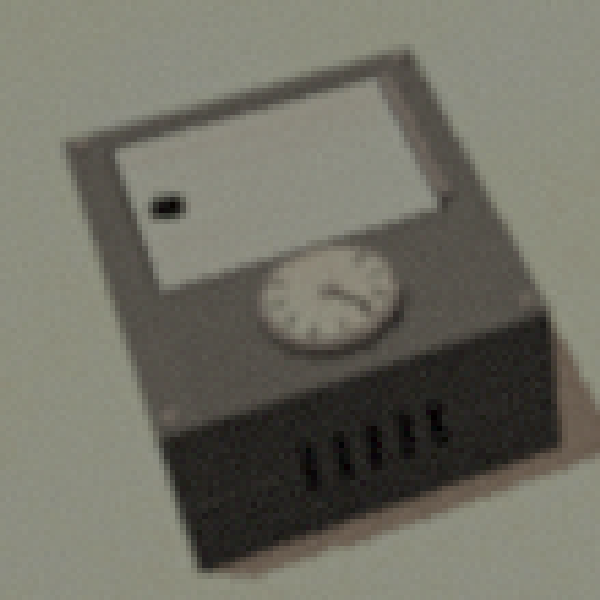

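```bash
python3 - <<'E'
from h import *
from scipy.optimize import least_squares
d=pickle.load(open("s0.pkl","rb"))
T=[((460,272),(18,-68,100)),((458,500),(-88,-68,100)),((172,498),(-88,66,100)),((172,268),(18,66,100)),((428,387),(-35,-53,100)),((320,175),(62,0,113)),((508,92),(105,-90,100)),((505,536),(-105,-90,100))]
S=[((167,207),(-35,-53,100)),((68,143),(-105,-90,100)),((410,50),(-105,90,100)),((548,308),(105,90,100)),((163,435),(105,-90,100)),((115,150),(-88,-68,100)),((162,292),(18,-68,100)),((330,295),(62,0,113)),((202,570),(105,-90,0))]
O=[]
for n,L,u0,v0,k in(("top",T,290,155,600/90),("scene",S,115,160,600/110)):
    for (u,v),P in L: O.append((n,u0+u/k-.5,v0+v/k-.5,np.array(P)/1000))
def f(p,O=O):
    c,s=np.cos(p[2]),np.sin(p[2]);o=[]
    for n,u,v,P in O:
        o+=list(proj(d[n],[p[0]+c*P[0]-s*P[1],p[1]+s*P[0]+c*P[1],P[2]])-[u,v])
    return o
for sel in(O,O[:8],O[8:]):
    q=least_squares(lambda p:f(p,sel),[.5,-.2,0]);print(q.x[:2],np.degrees(q.x[2]),np.sqrt(np.mean(q.fun**2)))
    print(np.round(q.fun.reshape(-1,2),1).tolist())
for n,u,v,P in O:
    if P[2]==.1: pass
E
```

```text
[ 0.56784994 -0.21362496] -2.100704244665932 0.6074168648484803
[[0.4, 0.1], [0.4, -0.0], [0.2, -0.7], [0.7, -0.2], [0.3, -0.2], [0.4, -0.1], [0.4, -0.4], [0.4, 0.2], [0.7, -0.1], [-0.7, -0.7], [0.5, -1.2], [1.2, -0.1], [-0.7, 0.4], [0.2, -0.4], [0.5, -0.7], [0.3, -1.6], [0.2, 1.1]]
[ 0.56726159 -0.2122354 ] -1.8722090667217477 0.19104796844405622
[[-0.1, 0.2], [0.1, 0.1], [-0.1, -0.4], [0.3, 0.1], [-0.1, -0.1], [-0.1, 0.1], [-0.1, -0.3], [0.1, 0.3]]
[ 0.56851017 -0.21441108] -2.1069664583448335 0.7114254303638544
[[0.5, 0.1], [-0.9, -0.4], [0.3, -1.0], [1.0, 0.2], [-1.0, 0.8], [-0.0, -0.2], [0.2, -0.4], [0.1, -1.3], [-0.1, 1.4]]
```

The pose fits agree to about 2 mm: box at (0.568, -0.213), yaw about -2°. Next I'll close the fingers, approach with the jaws along the box x, and press the dot.

```bash
cat >> h.py <<'E'
BX=np.array([.5678,-.2132]);YAW=-2.0
def W(x,y,tipz): # box mm -> TCP pos, tip height m
    a=np.radians(YAW);c,s=np.cos(a),np.sin(a)
    return np.array([BX[0]+(c*x-s*y)/1000,BX[1]+(s*x+c*y)/1000,tipz+.182])
def pic(r,n,name):
    s=r.snapshot(n);cv2.imwrite(f"pics/{name}.png",cv2.resize(s["frame"][:,:,::-1],(800,600),interpolation=cv2.INTER_CUBIC));return s
E
python3 - <<'E'
from h import *
from station import r
for y in(88,-92): print(y,r.inverse_kinematics(W(-35,-53,.15),[180,0,y]))
r.grab(5)
yaw=88 if r.inverse_kinematics(W(-35,-53,.15),[180,0,88]) is not None else -92
q=[r.inverse_kinematics(W(-35,-53,.15),[180,0,y]) for y in(88,-92)]
j=r.sense()["joints"]
cost=[1e9 if a is None else np.abs(np.array(a)-j).max() for a in q]
yaw=(88,-92)[int(np.argmin(cost))];print("yaw",yaw)
r.reach(W(-35,-53,.25),[180,0,yaw])
s=r.sense();print(s["clock"],s["opening"],s["tcp_pos"])
r.servo_line(W(-35,-53,.12),speed=.1)
f0=r.sense()["contact_force"];print(f0,r.sense()["tcp_pos"]-W(-35,-53,.12))
pic(r,"scene","a1");pic(r,"top","a2")
E
```

```text
88 [-29.80310485   4.05591074  79.08670677   0.          96.85738249
 -27.80310485]
-92 None
yaw 88
4.6417 0.0005315338011406658 [ 0.53129289 -0.26426113  0.43202379]
[-0.55792891  0.28813826  0.50180509] [ 1.47438878e-04 -7.84536578e-05  9.88853163e-04]
```

```bash
ls pics
```

```text
a1.png
a2.png
c1.png
c2.png
scene0.png
top0.png
```

View pics/a1.png

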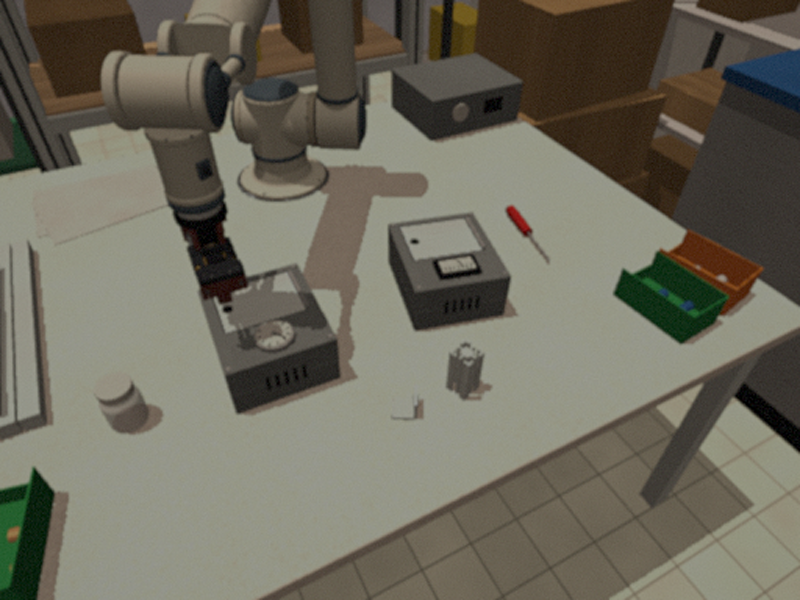

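The closed fingertips, around (225,300), hang just above the dot at (227,309). Pressing now.

```bash
python3 - <<'E'
from h import *
from station import r
f0=r.sense()["contact_force"][2]
for z in np.arange(.106,.086,-.002):
    r.servo_line(W(-35,-53,z),speed=.03)
    s=r.sense();f=s["contact_force"][2]-f0
    print(round(z,4),round(s["tcp_pos"][2]-.182,4),round(f,2))
    if f>8: break
r.wait(.2)
r.servo_line(W(-35,-53,.25),speed=.1)
r.wait(.4);print(r.sense()["clock"])
pic(r,"scene","b1");pic(r,"top","b2")
E
```

```text
0.106 0.1058 0.28
0.104 0.104 -0.63
0.102 0.1018 -0.49
0.1 0.1002 0.07
0.098 0.0984 3.16
0.096 0.0965 4.25
0.094 0.0946 5.18
0.092 0.0943 11.55
10.8917
```

View pics/b1.png

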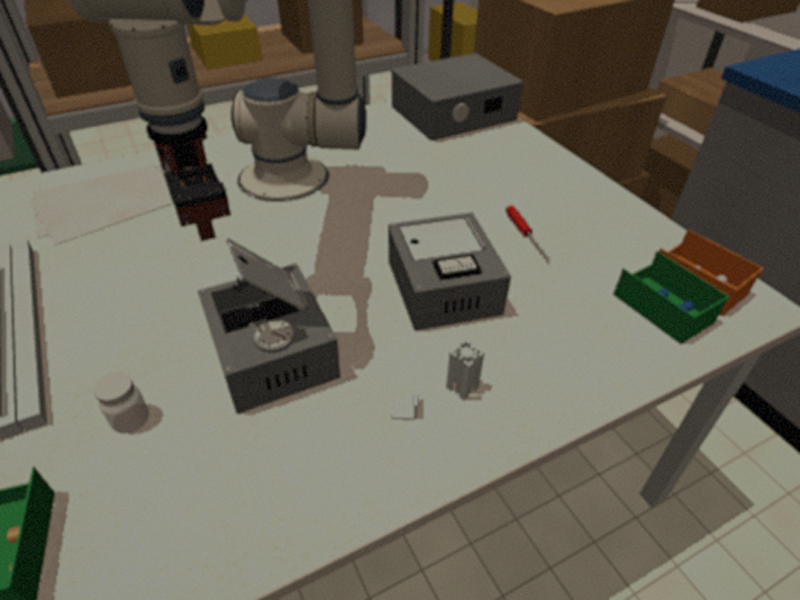

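The flap now stands ajar, its free edge running from about (230,240) to (290,305), with the recess open below it. I'll go round to the -y side, come down, and push it back on a rising path.

```bash
python3 - <<'E'
from h import *
from station import r
r.servo_line(W(-45,-85,.25),speed=.15)
r.servo_line(W(-45,-85,.172),speed=.15)
a=np.radians(YAW);yh=np.array([-np.sin(a),np.cos(a),0])
f0=r.sense()["contact_force"]
for y in list(range(-70,56,14))+list(range(60,96,4)):
    z=.172+.014*min(1,max(0,(y+30)/80))
    r.servo_line(W(-45,y,z),speed=.08)
    s=r.sense();f=(s["contact_force"]-f0)
    # edge contact angle estimates
    print(y,round(z,3),round(float(f@yh),2),round(f[2],2))
    if f@yh<-7 : break
print(s["clock"])
pic(r,"scene","d1")
E
```

```text
-70 0.172 0.33 -0.66
-56 0.172 1.1 -0.99
-42 0.172 1.6 -1.37
-28 0.172 1.39 -0.7
-14 0.175 0.51 -0.24
0 0.177 0.94 -0.94
14 0.18 1.61 -1.31
28 0.182 0.79 -0.76
42 0.185 -0.1 -1.61
60 0.186 1.46 -1.12
64 0.186 1.07 -1.13
68 0.186 0.95 -0.83
72 0.186 0.79 -0.34
76 0.186 1.44 -0.52
80 0.186 -1.36 -2.31
84 0.186 -12.7 -2.83
16.8417
```

View pics/d1.png

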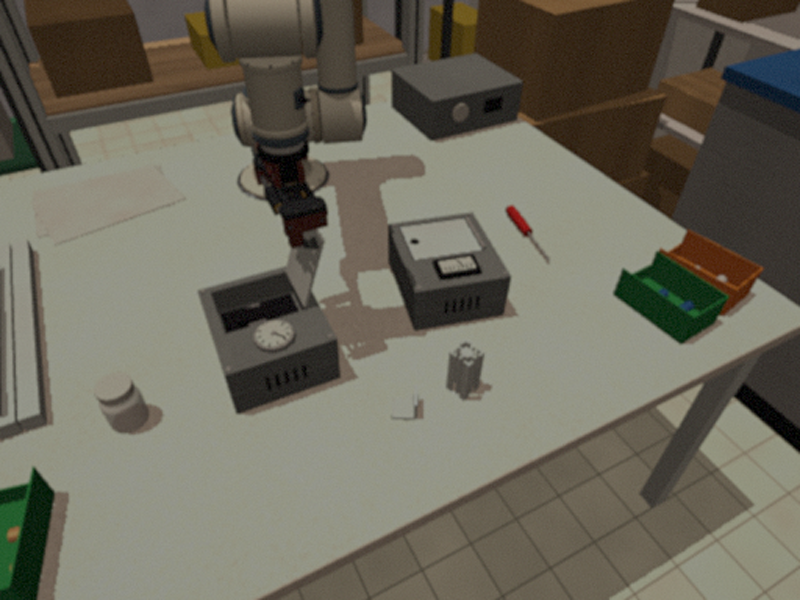

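The flap stands open against its stop: the force rose to about 13 N, at the expected y. I'll withdraw and press the rocker.

```bash
python3 - <<'E'
from h import *
from station import r
r.wait(.2)
r.servo_line(W(-45,40,.186),speed=.1)
r.servo_line(W(-35,-37,.186),speed=.15)
pic(r,"scene","e0")
r.servo_line(W(-35,-37,.09),speed=.1)
f0=r.sense()["contact_force"][2]
for z in np.arange(.084,.058,-.002):
    r.servo_line(W(-35,-37,z),speed=.03)
    s=r.sense();f=s["contact_force"][2]-f0
    print(round(z,4),round(s["tcp_pos"][2]-.182,4),round(f,2))
    if f>14: break
r.wait(.3)
r.servo_line(W(-35,-37,.2),speed=.12)
r.servo_line(W(-35,-150,.26),speed=.15)
print(r.sense()["clock"])
f=pic(r,"scene","e1")["frame"];t=pic(r,"top","e2")["frame"]
cv2.imwrite("pics/e3.png",np.hstack([cv2.resize(f[150:270,115:225,::-1],(370,400)),cv2.resize(t[155:245,290:390,::-1],(430,400))]))
E
```

```text
0.084 0.0838 -0.68
0.082 0.0822 1.2
0.08 0.0801 0.94
0.078 0.0778 -0.07
0.076 0.0756 1.08
0.074 0.074 2.0
0.072 0.0722 3.15
0.07 0.0715 8.64
0.068 0.0713 16.86
24.4083
```

View pics/e1.png

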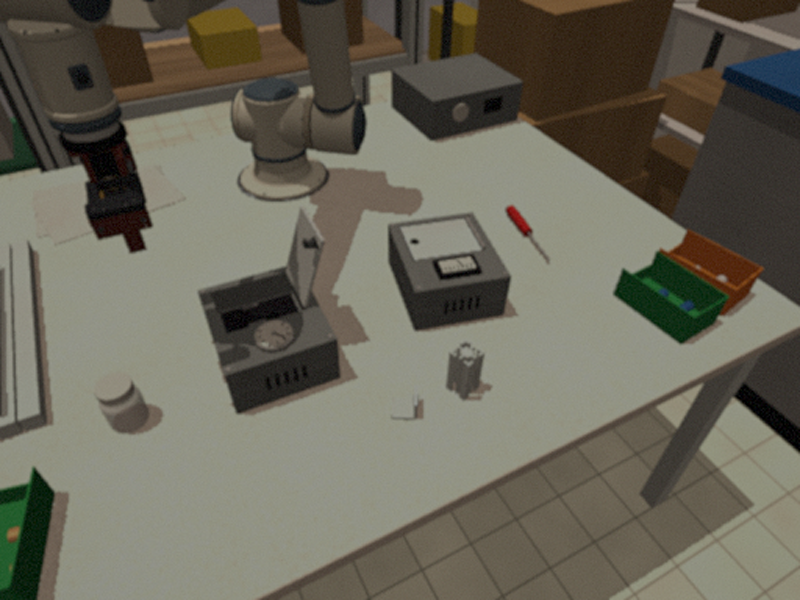

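View pics/e3.png

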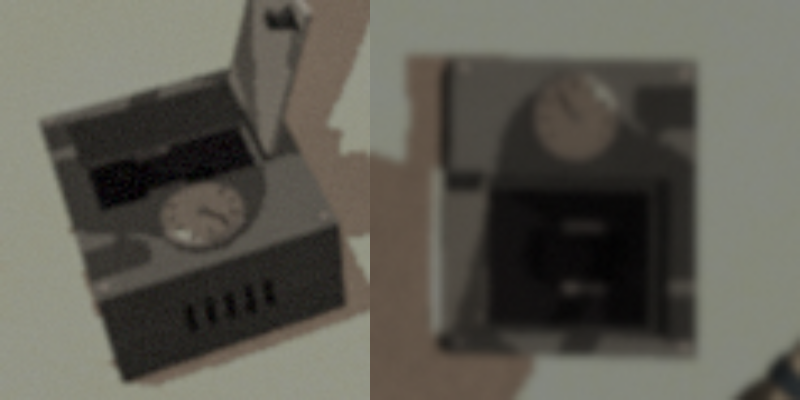

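The flap stands open past upright, from (305,300) up to (312,212). The other box's flap is shut and the loose things look unmoved. The hard stop at 71 mm matches the rocker being fully down, but the rocker is too dark to see. I'll confirm with a second probe slightly further out and brighten the picture.

```bash
python3 - <<'E'
from h import *
from station import r
r.servo_line(W(-35,-43,.2),speed=.2)
r.servo_line(W(-35,-43,.085),speed=.12)
f0=r.sense()["contact_force"][2]
for z in np.arange(.080,.058,-.002):
    r.servo_line(W(-35,-43,z),speed=.03)
    s=r.sense();f=s["contact_force"][2]-f0
    print(round(z,4),round(s["tcp_pos"][2]-.182,4),round(f,2))
    if f>12: break
r.wait(.25)
r.servo_line(W(-35,-43,.2),speed=.12)
r.servo_line(W(-35,-160,.26),speed=.2)
s=r.sense();print(s["clock"],s["contact_force"])
f=pic(r,"scene","g1")["frame"];t=pic(r,"top","g2")["frame"]
o=pickle.load(open("s0.pkl","rb"))
g=lambda a:np.clip(a.astype(float)*2.2,0,255).astype(np.uint8)
cv2.imwrite("pics/g3.png",np.hstack([g(cv2.resize(f[150:270,115:225,::-1],(370,400))),g(cv2.resize(t[155:245,290:390,::-1],(430,400)))]))
cv2.imwrite("pics/g4.png",g(cv2.absdiff(cv2.resize(t,(800,600)),cv2.resize(o["top"]["frame"],(800,600)))))
E
```

```text
0.08 0.08 -0.21
0.078 0.0778 -0.76
0.076 0.0758 -1.37
0.074 0.0738 -0.28
0.072 0.0718 -0.29
0.07 0.0706 2.21
0.068 0.0703 9.95
0.066 0.07 17.37
30.775 [-0.1523504  -0.17234739  0.28734505]
```

View pics/g3.png

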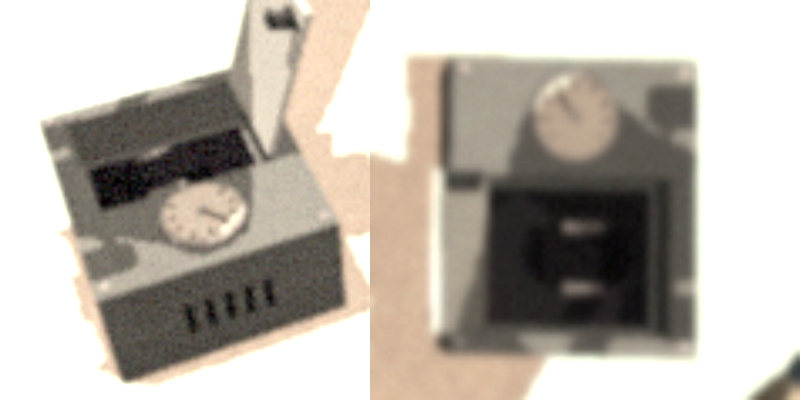

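View pics/g4.png

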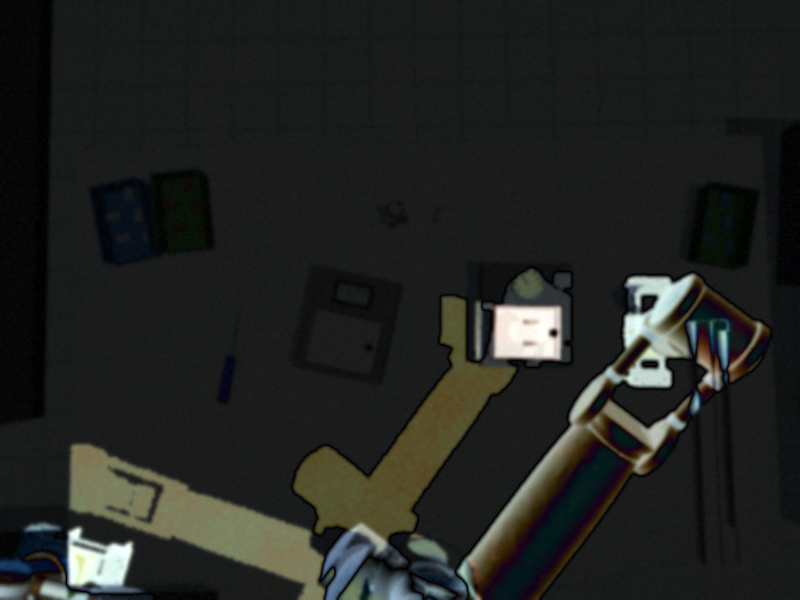

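The second probe met no resistance until a stiff stop at about 70.5 mm, so the rocker is fully on. The difference image shows changes only at the gauge box, from the arm, and from its shadow and exposure. The bystanders, at about (228,360), (392,213) and (437,213), and the meter box are unchanged. The hand is clear, so I'll hand in.

```bash
python3 - <<'E'
from station import r
r.hand_in(); print(r.sense()["clock"])
E
```

```text
the job is handed in; nothing more can be done
the job is handed in; nothing more can be done
```

I switched on the gauge box and handed the job in at about 31 s of the 48 s allowed; `hand_in` gives no verdict.

- **Flap:** I pressed its dot down 6 mm to the stop, at about 11 N. It sprang ajar, and I pushed it back to its open stop, where the force rose to about 13 N. The last pictures show it standing open past upright.
- **Rocker:** I pressed the raised half down. The first press stopped hard at about 71 mm. A second probe a little further out met nothing until a stiff stop at about 70.5 mm. Both fit the expected 70 mm for fully on. The switch was too dark to confirm by eye, so this rests on the contact heights.
- **Other things:** The other box's flap is shut. The screwdriver, profile and bracket show no change between the first and last top pictures. The hand hid the jar in that last top view; it was in place in the scene view after the first rocker press.
- **Hand:** It was clear at the end, with the contact force under 0.4 N.

No check failed. The box position measured from the two cameras agreed to about 2 mm.

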